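Restack the spacers on the slicer shaft

ROBOT

A 6-joint arm with a two-finger parallel gripper is mounted at the origin on a cart in front of the work surface, level with it; the furniture and walls round the work are solid. World frame = base frame: x ahead of the robot, y to its left, z up, the work surface at z = 0. Lengths are in m, angles in rad, forces in N, time in s.
With the tool pointing down it reaches from about 0.4 to 0.825 m from the base axis. Payload 7 kg.
Tool frame: the origin (TCP) lies at the very end of the fingers, on their centre line; the grasp point (between the pads) lies env.grasp_offset behind it (env.grasp_offset is the distance from the TCP to the grasp point, in m); z points along the fingers, x is the direction in which the jaws open and shut, and the axes are right-handed (so a half turn about z gives the same grasp; the last joint's range is limited). The gripper opens to 85 mm and grips with 20 to 120 N. Pads are 22 mm wide; open, the fingers measure 114 mm over their backs; the gripper's body (76 mm by 85 mm) begins 54 mm behind the grasp point. The pads swing forward as they close: fully open they stand 13 mm farther back than shut.
Start: joints at [1.444, 0.359, 0.012, 0, -1.224, -0.288], TCP at [0.272, 0.618, 0.231] pointing down, gripper open.
Joint ranges: [-3.07, 3.07], [-1.43, 2.12], [-1.02, 1.25], [-3.03, 1.67], [-3.05, -0], [-3.03, 3.03]. Speed limits (rad/s): [2.39, 2.39, 3.01, 3.14, 3.14, 3.14].

INTERFACE

Orientations are given as a unit quaternion [w, x, y, z].
In Python, from plant import env gives the robot as it stands.
- The arm moves only by the tool jog_arm, never from a script. Its argument "steps" is a list of rows, each a list of 5 numbers: the opening, from -1 (shut) to 1 (fully open), then the shift along the tool's x, y, z in cm, then the turn about the tool's z in rad. In form: [[fingers, x, y, z, turn], ...]. A call has 1 to 8 rows; each row is the pose to reach, as a shift and turn from the pose commanded when the call began, along the tool's axes at that moment; what a row does not reach only later rows make up. A row lasts 1/10 s, in which the tool goes at most 50 mm and 8.59 degrees, less where a joint would pass 70% of its speed; a pose out of reach is approached as far as the arm can. A call with a gripper value outside its range is refused whole. The fingers move at their own pace and stop on an object; the grip force is fixed at half the most. Time passes only in rows, so rows that repeat a pose let the fingers close. It gives the time, the measured TCP pose, the force and the opening at its end, in the units of the state.
- env.get_state(): the state, without advancing time (a new reading comes with each control period).
- env.read_camera(name): name is "scene" or "top" or "wrist"; returns a dict with "img" (420x560x3 uint8, red, green, blue), "fx", "fy", "cx", "cy" (pixels), "k1" (the pictures are not rectified: a ray, as slopes to the right and down, at radius r is drawn at 1 + k1 r^2 times it, then the intrinsics apply), "cam_to_world" (4x4, takes a point from camera to world coordinates); the wrist camera has in their place "T_tool_cam" (4x4, takes a point from camera to tool coordinates, whose origin is the TCP and whose axes are the tool frame's). Camera axes: x right, y up, looking along -z (the intrinsics and any distortion apply to the point x, -y, -z); pixel columns grow to the right and rows downward; lengths in m; the calibration is good to about 2 mm. A picture is of the moment at which its call begins: read the wrist's pose just before it. There is no depth.
- env.finish_job(): hands the job in, once; it reports no verdict.
Trained networks look in a picture, given as the dict that the camera call returned (one of the last four; its "shot" number tells which), for a name from the list of things; names that differ only in an ending like _2 or _b are one class to them, and where a whole thing is asked for, a point or a joint stands for the part that bears it (a point fixed in the world has none). Each returns a list of dicts, best first, with "score" (0 to 1); they miss things now and then, are a little off and sometimes report something else, mostly with a low value. They report only what shows in the picture. A call takes as long as a camera call. They do not tell look-alikes from the thing itself.
- env.boxes_of(target, picture): "point" ([x, y, z] in m, in the coordinates of the camera as it stood for that picture, good to about 4 mm: the middle of the surface that is visible of it).
- env.tip_of(target, picture): "point" ([x, y, z] in m, in the coordinates of the camera as it stood for that picture, good to about 4 mm: a listed point, or the origin of a listed thing).
The state is a dict: "time": time; "joints": joint angles; "qd": joint speeds; "joint_efforts": joint torques, N m; "tool_pos": TCP position; "tool_rot": TCP orientation; "wrist_force": force on the tool from outside, world axes, zero at the start; "moment": the same for the moment, N m; "width": finger opening in m.
Only numpy, scipy, OpenCV 4.12 (cv2) and the standard library are available. Lean on these libraries where they do the work, as an engineer would, in place of code of your own. Each camera call takes 0.05 s, during which the arm holds its last target. There are 200 camera calls.

TASK

The vegetable slicer's shaft is back in its service stand: thread the three loose steel spacers onto it, one after the other, the widest first at the bottom, then the middle one, then the narrowest on top. Push each one gently past the spring catch until it sits flat and fully down, then let go; the shaft stands off the stand's centre, so feel for it with light force and never bear down hard, and do not disturb the other things on the worktop.

Things in the scene. Friction and masses are not known exactly. Their poses are not given: they have to be found in the camera images.
- stand: round black service stand, foot 100 mm wide and 12 mm high, fixed to the worktop; origin at the centre of its underside, z up. An upright eccentric steel shaft stands in it: the shaft's axis is 7 mm off the stand's z axis, in an unknown direction that differs each time and is not given by the stand's pose. The shaft turns stiffly about the stand's axis under some 5 N of side load and stays where left
- seat_level (a point): point on the stand's axis, 30 mm above its underside: the level of the top of the steel collar, the seat for the first spacer. The collar is 48 mm wide and centred on the shaft, not on this point
- catch_level (a point): point on the stand's axis, 76.5 mm above its underside: the level of the catch, two opposite sprung balls that stick out 2.5 mm from the shaft. A spacer hangs on them until pushed down past them with some 4 to 12 N (more when held off-centre); below them it slides freely
- top_level (a point): point on the stand's axis, 88 mm above its underside: the level of the shaft's flat top, 17 mm wide there; it widens to the full 21 mm diameter 6.5 mm lower and is straight from there to the collar, so a spacer has 1.5 mm play all round
- spacer_large: plain dark steel spacer ring, outer diameter 60 mm, straight bore 24 mm, 14 mm thick, about 120 g, lying flat on the worktop at the start; origin at the centre of its underside, z up along the bore. All three spacers share thickness, bore and finish; only the outer diameter differs
- spacer_medium: plain dark steel spacer ring, outer diameter 48 mm, straight bore 24 mm, 14 mm thick, about 80 g, lying flat on the worktop at the start; origin at the centre of its underside, z up along the bore. All three spacers share thickness, bore and finish; only the outer diameter differs
- spacer_small: plain dark steel spacer ring, outer diameter 37 mm, straight bore 24 mm, 14 mm thick, about 50 g, lying flat on the worktop at the start; origin at the centre of its underside, z up along the bore. All three spacers share thickness, bore and finish; only the outer diameter differs
- bell: bystander: counter bell 76 mm wide, 54 mm high; origin at the centre of its underside
- till_roll: bystander: white paper roll 64 mm wide, 57 mm high; origin at the centre of its underside
- sauce_cup: bystander: lidded clear cup with pink sauce, 69 mm wide, 36 mm high; origin at the centre of its underside
- deli_pot: bystander: lidded clear pot 73 mm wide, 64 mm high; origin at the centre of its underside
- card_terminal: bystander: black card terminal 165 x 68 x 52 mm; origin at the centre of its underside
- alioli_cup: bystander: lidded clear cup with white sauce, 69 mm wide, 36 mm high; origin at the centre of its underside
There are look-alikes about, which are no part of the job. What is shaped like the spacer_small but turquoise is not meant.

How it is judged:
By the outcome, as a careful person would: the job done as asked, in the order asked, and still so for the second after the job is handed in, with the robot touching nothing.
It also fails if it takes over 64 s, if anything falls off the work surface, if the arm or the gripper's body presses on something with over 40 N, if the wrist force passes 120 N, or if a joint passes its speed limit or range.

## Working session

There is one attempt and no reset: what is moved stays moved. The work goes in short steps, Python scripts to look and compute and a tool call to move; the robot and the scene stay as the last step left them, time stands still between calls to the robot, and variables do not carry over. Pictures are saved under pics/ and viewed, and the job is handed in when it is done.

Besides the shell and the picture viewer there is one more tool, called after "Emit:" as a command line: name --pt "numbers of a row" for each row, then --argument value for the rest. jog_arm: Moves the arm, as the interface text tells. Its arguments: {"type":"object","properties":{"steps":{"type":"array"}},"required":["steps"]}

```bash
mkdir -p pics; ls; cat > h.py <<'E'
import numpy as np, cv2
from plant import env
from scipy.spatial.transform import Rotation as R
def toolT():
    s=env.get_state(); T=np.eye(4); q=s["tool_rot"]; T[:3,:3]=R.from_quat([q[1],q[2],q[3],q[0]]).as_matrix(); T[:3,3]=s["tool_pos"]; return T
def shoot(name,save=None):
    T=toolT(); p=env.read_camera(name)
    M=np.array(p["cam_to_world"]) if "cam_to_world" in p else T@np.array(p["T_tool_cam"])
    if save: cv2.imwrite("pics/"+save,p["img"][:,:,::-1])
    return p,M
def w2p(p,M,X):
    c=np.linalg.inv(M)@np.r_[X,1]; a,b=c[0]/-c[2],-c[1]/-c[2]; k=1+p["k1"]*(a*a+b*b)
    return np.array([p["fx"]*a*k+p["cx"],p["fy"]*b*k+p["cy"]])
def p2w(p,M,uv,z):
    a0,b0=(uv[0]-p["cx"])/p["fx"],(uv[1]-p["cy"])/p["fy"]; a,b=a0,b0
    for _ in range(20):
        k=1+p["k1"]*(a*a+b*b); a,b=a0/k,b0/k
    d=M[:3,:3]@np.array([a,-b,-1]); o=M[:3,3]; return o+d*(z-o[2])/d[2]
def find(t,p,M,f="tip_of"):
    return [(round(r["score"],2),(M@np.r_[r["point"],1])[:3].round(4),w2p(p,M,(M@np.r_[r["point"],1])[:3]).round(0)) for r in getattr(env,f)(t,p)[:4]]
E
python3 - <<'E'
from h import *
print(env.grasp_offset, env.get_state())
for n in ["top","scene"]:
    p,M=shoot(n,n+"0.png"); print(n,M[:3,3].round(3),p["fx"],p["k1"])
    for t in ["stand","seat_level","top_level","spacer_large","spacer_medium","spacer_small"]:
        print(t,find(t,p,M))
E
```

```text
pics
0.0187 {'time': 0.0, 'joints': array([ 1.44409378e+00,  3.59367468e-01,  1.10312414e-02, -3.34053177e-04,
       -1.22408864e+00, -2.88110162e-01]), 'qd': array([-2.96006268e-04, -3.44238132e-05, -3.23272756e-04, -2.31963331e-04,
        4.72110733e-04,  2.62335317e-05]), 'joint_efforts': array([ 2.51943813e-03, -5.83317912e+01,  2.93418556e+01,  6.93648443e+00,
       -5.88742216e-03,  3.49396352e-06]), 'tool_pos': array([0.27186556, 0.61729355, 0.23036712]), 'tool_rot': array([-6.47120925e-04, -5.46295223e-01,  8.37592288e-01, -5.18587115e-04]), 'wrist_force': array([-0.24952171, -0.52376733, -0.79802796]), 'moment': array([ 0.0198549 , -0.02017162,  0.00893473]), 'width': 0.08545966301313923}
top [0.364 0.015 1.261] 427.07795529504506 -0.0637147349136298
stand [(0.75, array([ 0.4631, -0.081 ,  0.0034]), array([311., 230.]))]
seat_level [(0.86, array([ 0.462 , -0.0786,  0.0277]), array([311., 230.]))]
top_level []
spacer_large [(0.86, array([0.4459, 0.2747, 0.0058]), array([190., 236.]))]
spacer_medium [(0.68, array([0.4968, 0.1326, 0.0025]), array([239., 219.])), (0.58, array
[... 236 characters left out ...]
0.002 ]), array([376., 204.]))]
scene [-0.278 -0.539  0.537] 394.3040562444646 0.0014876457556117848
stand [(0.64, array([ 0.4651, -0.0773,  0.0031]), array([288., 250.]))]
seat_level [(0.7, array([ 0.4585, -0.0837,  0.0293]), array([289., 243.]))]
top_level [(0.86, array([ 0.4621, -0.0795,  0.0908]), array([289., 220.]))]
spacer_large [(0.79, array([ 4.464e-01,  2.737e-01, -1.000e-04]), array([187., 216.])), (0.71, array([ 0.4254, -0.4133,  0.0017]), array([413., 309.]))]
spacer_medium [(0.51, array([ 0.4921,  0.1337, -0.0031]), array([232., 225.]))]
spacer_small [(0.7, array([ 0.4465, -0.2924,  0.0028]), array([363., 283.])), (0.63, array([ 0.5353, -0.2814,  0.0051]), array([373., 263.]))]
```

View pics/top0.png

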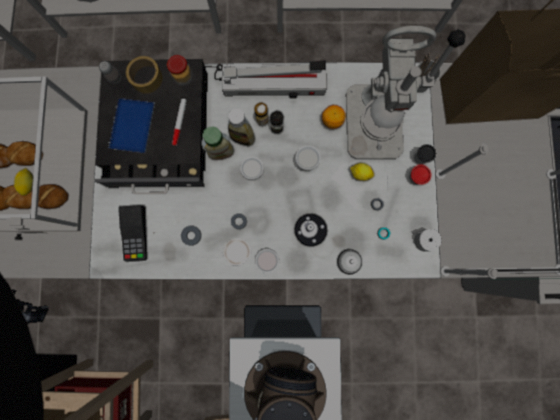

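View pics/scene0.png

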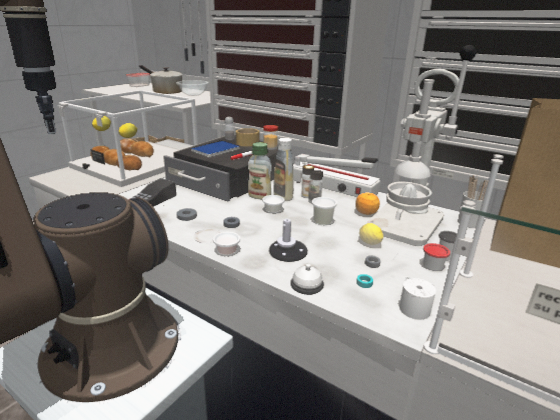

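```bash
python3 - <<'E'
import cv2
a=cv2.imread("pics/top0.png")
c=a[180:290,160:430]; cv2.imwrite("pics/crop0.png",cv2.resize(c,None,fx=2.9,fy=2.9,interpolation=cv2.INTER_CUBIC))
E
```

```text
(no output)
```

View pics/crop0.png

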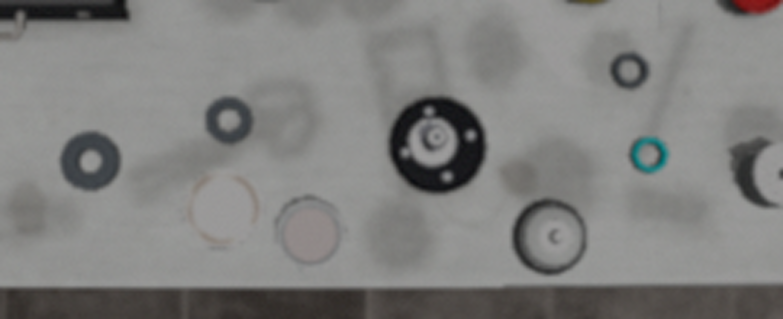

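The candidates in the top image are:
- Large: dark ring at (190,236).
- Medium: dark ring at (239,221).
- Small: dark ring at (377,204). The turquoise look-alike at (384,233) is excluded.
- Stand: at (311,230).
- Bell at (350,261) and cups at (237,251) and (266,259) are not wanted.

Next I move above the large ring and turn the tool to line up with the world axes.

Emit:
jog_arm --pt "1 3 -3.7 0 -0.13" --pt "1 6 -7.4 0 -0.26" --pt "1 9.1 -11.2 0 -0.4" --pt "1 12.2 -14.9 0 -0.415" --pt "1 15.2 -18.6 2 -0.415" --pt "1 18.3 -22.3 4 -0.415" --pt "1 21.3 -26 5 -0.415" --pt "1 24.4 -29.7 6 -0.415"

```text
time: 1.5
tool_pos: [0.4452, 0.2746, 0.1714]
tool_rot: [-0.0, 0.707, -0.707, 0.0]
wrist_force: [0.1, -0.4, -0.4]
width: 0.0853
```

```bash
python3 - <<'E'
from h import *
p,M=shoot("wrist","w1.png"); T=toolT(); print(T.round(4)); print(np.array(p["T_tool_cam"]).round(3),p["fx"])
print(find("spacer_large",p,M), env.get_state()["joints"].round(2),env.get_state()["time"],env.get_state()["wrist_force"])
E
```

```text
[[-0.0022 -1.     -0.0026  0.4457]
 [-1.      0.0022 -0.0029  0.2687]
 [ 0.0029  0.0026 -1.      0.1696]
 [ 0.      0.      0.      1.    ]]
[[ 1.     0.    -0.     0.001]
 [-0.    -0.962 -0.274 -0.07 ]
 [-0.     0.274 -0.962 -0.142]
 [ 0.     0.     0.     1.   ]] 322.3416850547775
[(0.92, array([ 0.4435,  0.2742, -0.001 ]), array([279., 194.]))] [ 0.92  0.16 -0.41 -0.   -1.01  0.64] 1.6 [0.11936841 1.01122095 0.04268113]
```

View pics/w1.png

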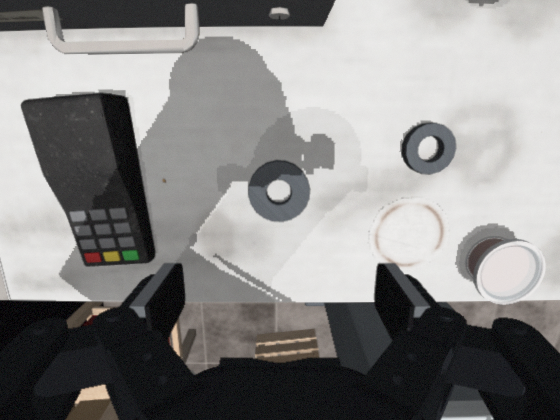

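The wrist view shows the large ring at about (279,191), the medium at (429,148) and the card terminal clear on the left. I'll refine both with a silhouette fit.

```bash
cat >> h.py <<'E'
def ring(p,M,xy,r,z0=0.,thr=95,h=.014):
    """refine ring centre: centroid of dark silhouette vs that of the model"""
    from scipy.optimize import least_squares
    a=np.linspace(0,2*np.pi,60)
    def hull(xy):
        P=np.array([w2p(p,M,[xy[0]+r*np.cos(t),xy[1]+r*np.sin(t),z]) for z in (z0,z0+h) for t in a])
        return cv2.convexHull(P.astype(np.float32))[:,0]
    def cen(H): m=cv2.moments(H); return np.array([m["m10"],m["m01"]])/m["m00"],m["m00"]
    g=(cv2.cvtColor(p["img"],cv2.COLOR_RGB2GRAY)<thr).astype(np.uint8)
    c0,A0=cen(hull(xy)); best=None
    for c in cv2.findContours(g,cv2.RETR_EXTERNAL,cv2.CHAIN_APPROX_NONE)[0]:
        if len(c)<10: continue
        H=cv2.convexHull(c)[:,0].astype(np.float32); cc,A=cen(H)
        d=np.linalg.norm(cc-c0)
        if best is None or d<best[0]: best=(d,cc,A)
    s=least_squares(lambda v:cen(hull(v))[0]-best[1],xy,diff_step=1e-3)
    return s.x.round(4),best[1].round(1),round(best[2]/A0,3)
E
python3 - <<'E'
from h import *
p,M=shoot("wrist")
print(M[:3,3])
for t in (80,95,110):
    print(t,ring(p,M,[.4445,.274],.03,thr=t),ring(p,M,[.494,.133],.024,thr=t))
print(toolT()[:3,3])
p,M=shoot("top"); print(ring(p,M,[.4445,.274],.03,thr=110),ring(p,M,[.494,.133],.024,thr=110),ring(p,M,[.538,-.279],.0185,thr=110))
E
```

```text
[0.51536706 0.27072273 0.31252031]
80 (array([0.4414, 0.2744]), array([275. , 197.5]), 0.075) (array([0.4877, 0.1272]), array([431.4, 148.7]), 0.132)
95 (array([0.443 , 0.2741]), array([275.3, 195.9]), 0.115) (array([0.4877, 0.1279]), array([430.6, 148.7]), 0.156)
110 (array([0.4493, 0.2748]), array([274.5, 189.6]), 0.926) (array([0.4898, 0.1346]), array([423.9, 146.5]), 0.874)
[0.44534622 0.27358831 0.17123532]
(array([0.489 , 0.1322]), array([238.6, 221.3]), 0.544) (array([0.489 , 0.1322]), array([238.6, 221.3]), 0.861) (array([ 0.5385, -0.2764]), array([376.5, 204. ]), 0.882)h.py:28: RuntimeWarning: invalid value encountered in divide
  def cen(H): m=cv2.moments(H); return np.array([m["m10"],m["m01"]])/m["m00"],m["m00"]
```

```bash
python3 - <<'E'
from h import *
p,M=shoot("wrist")
for t in (120,130,140):
    print(t,ring(p,M,[.448,.2745],.03,thr=t),ring(p,M,[.490,.133],.024,thr=t))
print(toolT()[:3,3])
E
```

```text
120 (array([0.4493, 0.2749]), array([279. , 189.7]), 0.936) (array([0.4897, 0.1343]), array([428.3, 147.2]), 0.906)
130 (array([0.4636, 0.2752]), array([278.5, 175. ]), 1.527) (array([0.4897, 0.1342]), array([428.4, 147.2]), 0.917)
140 (array([0.4693, 0.2759]), array([277.8, 169.1]), 2.611) (array([0.4898, 0.1343]), array([428.3, 147.1]), 0.933)
[0.44515462 0.27635926 0.17205849]h.py:28: RuntimeWarning: invalid value encountered in divide
  def cen(H): m=cv2.moments(H); return np.array([m["m10"],m["m01"]])/m["m00"],m["m00"]
```

Emit:
jog_arm --pt "1 0 -0.35 4 0" --pt "1 0 -0.35 8 0" --pt "1 0 -0.35 12 0" --pt "1 0 -0.35 15 0" --pt "1 0 -0.35 16.5 0" --pt "1 0 -0.35 16.7 0" --pt "0.3 0 -0.35 16.7 0" --pt "0.3 0 -0.35 16.7 0"

```text
time: 2.55
tool_pos: [0.4486, 0.2775, 0.0058]
tool_rot: [-0.001, 0.708, -0.707, -0.0]
wrist_force: [-0.4, -1.0, 2.5]
width: 0.059
```

Emit:
jog_arm --pt "0.2 0 0 0 0" --pt "0 0 0 0 0" --pt "-0.3 0 0 0 0" --pt "-0.3 0 0 0 0"

```text
time: 2.95
tool_pos: [0.4488, 0.2776, 0.0069]
tool_rot: [-0.002, 0.707, -0.707, -0.0]
wrist_force: [-4.1, 1.1, 7.5]
width: 0.0556
```

```bash
python3 - <<'E'
from h import *
p,M=shoot("wrist","w2.png"); print(env.get_state()["wrist_force"],env.get_state()["width"],toolT()[:3,3])
E
```

```text
[-3.66835645  0.1215736   7.11425126] 0.055356968390926214 [0.44880248 0.27757188 0.00685266]
```

View pics/w2.png

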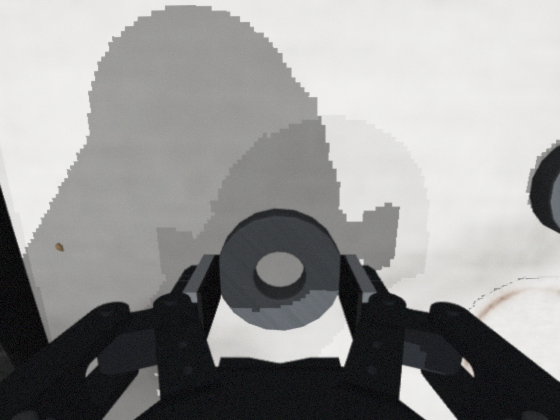

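```bash
python3 - <<'E'
from h import *
s=env.get_state()
p,M=shoot("wrist"); T=toolT(); print(s["moment"],T.round(3))
for uv in ((280,268),(280,209),(280,329)):
  for z in (.014,.02): print(uv,z,p2w(p,M,uv,z))
for y in (-.01,0,.01): print(y,[w2p(p,M,(T@np.array([x,y,-.0187,1]))[:3]).round() for x in (-.03,.03)])
print(find("spacer_large",p,M),find("spacer_large",p,M,"boxes_of"))
E
python3 -c "
import cv2;a=cv2.imread('pics/w2.png')[190:370,140:420];cv2.imwrite('pics/w2c.png',cv2.convertScaleAbs(cv2.resize(a,None,fx=2.8,fy=2.8,interpolation=2),alpha=1.8))"
```

```text
[-2.55192019e-04  1.33228682e+00  1.71671971e-02] [[ 0.001 -1.     0.002  0.449]
 [-1.    -0.001  0.003  0.278]
 [-0.003 -0.002 -1.     0.007]
 [ 0.     0.     0.     1.   ]]
(280, 268) 0.014 [0.45286796 0.27662119 0.014     ]
(280, 268) 0.02 [0.45577052 0.27662501 0.02      ]
(280, 209) 0.014 [0.4809904  0.27666474 0.014     ]
(280, 209) 0.02 [0.48264555 0.27666663 0.02      ]
(280, 329) 0.014 [0.42014383 0.27656963 0.014     ]
(280, 329) 0.02 [0.4244979  0.27657575 0.02      ]
-0.01 [array([207., 267.]), array([349., 267.])]
0 [array([208., 289.]), array([348., 289.])]
0.01 [array([210., 309.]), array([346., 309.])]
[(0.91, array([ 0.4459,  0.2788, -0.0036]), array([276., 265.]))] [(0.67, array([0.449 , 0.28  , 0.0148]), array([273., 276.]))]
```

View pics/w2c.png

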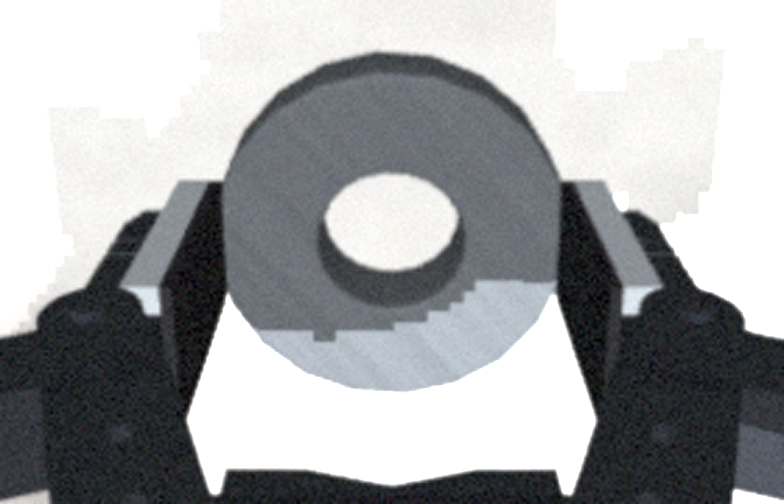

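Emit:
jog_arm --pt "-0.3 0 0 -1 0" --pt "-0.3 0 0 -3 0" --pt "-0.3 0 0 -7 0" --pt "-0.3 0 0 -11 0" --pt "-0.3 0 0 -14 0" --pt "-0.3 0 0 -14 0"

```text
time: 3.75
tool_pos: [0.4503, 0.2785, 0.1509]
tool_rot: [-0.005, 0.707, -0.707, -0.0]
wrist_force: [0.3, 0.2, -1.3]
width: 0.0551
```

```bash
python3 - <<'E'
from h import *
s=env.get_state(); print(s["moment"],s["wrist_force"],s["width"])
p,M=shoot("wrist","w3.png"); T=toolT(); print(T[:3,3])
print(find("spacer_large",p,M))
a=p["img"][:,:,::-1][190:370,140:420];cv2.imwrite('pics/w3c.png',cv2.convertScaleAbs(cv2.resize(a,None,fx=2.8,fy=2.8,interpolation=2),alpha=1.8))
E
```

```text
[ 0.0468537  -0.07624425 -0.01109217] [ 0.29041688  0.17590233 -1.33786729] 0.0550648467554703
[0.44922716 0.27759271 0.14830424]
[(0.77, array([0.4463, 0.2794, 0.145 ]), array([276., 271.]))]
```

View pics/w3c.png

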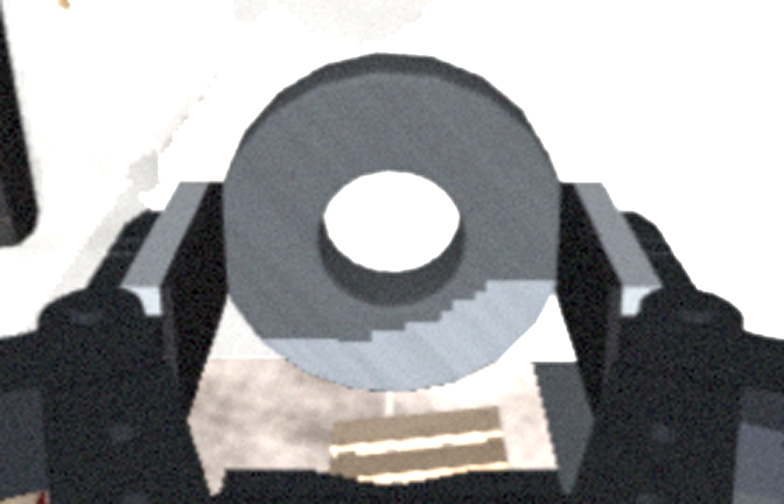

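```bash
cat >> h.py <<'E'
def inhand(p,ro,pts_out,pts_bore):
    """pts: left,right,top,bottom extremes (full px) of the top face's outer and bore circles -> tool-frame x,y,z (top face), tilt about x and y"""
    from scipy.optimize import least_squares
    M=np.array(p["T_tool_cam"]); a=np.linspace(0,2*np.pi,180)
    def ext(v,r):
        C=R.from_euler("xy",v[3:]).apply(np.c_[r*np.cos(a),r*np.sin(a),0*a])+v[:3]
        P=np.array([w2p(p,M,c) for c in C]); return np.r_[P[:,0].min(),P[:,0].max(),P[:,1].min(),P[:,1].max()]
    s=least_squares(lambda v:np.r_[ext(v,ro)-pts_out,ext(v,.012)-pts_bore,v[3:]*3],[0,0,-.01,0,0],diff_step=1e-3,x_scale=[.01,.01,.01,.1,.1])
    return s.x.round(4),s.fun.round(1)
E
python3 - <<'E'
from h import *
p,M=shoot("wrist")
f=lambda l,r,t,b:np.array([l/2.8+140,r/2.8+140,t/2.8+190,b/2.8+190])
print(inhand(p,.03,f(224,559,72,390),f(321,466,172,306)))
E
```

```text
(array([ 0.0013,  0.0041,  0.0017, -0.0747, -0.0799]), array([-0.8,  0.8,  0.1,  0.7,  1.7, -1.6,  0.7, -1.6, -0.2, -0.2]))
```

```bash
python3 - <<'E'
s=open('h.py').read().replace("ext(v,ro)-pts_out,","(ext(v,ro)-pts_out)[2:],")
open('h.py','w').write(s)
from h import *
p,M=shoot("wrist")
f=lambda l,r,t,b:np.array([l/2.8+140,r/2.8+140,t/2.8+190,b/2.8+190])
print(inhand(p,.03,f(224,559,72,390),f(321,466,172,306)),env.get_state()["time"],toolT()[:3,3])
E
```

```text
(array([ 0.0012,  0.0005, -0.0062,  0.0343,  0.0026]), array([-0.6,  0.4,  0.2, -0.2,  1.2, -0.9,  0.1,  0. ])) 3.95 [0.44767583 0.2758766  0.14436882]
```

Emit:
jog_arm --pt "-0.3 4 0.6 -1 0" --pt "-0.3 8.8 1.2 -2 0" --pt "-0.3 13.6 1.8 -3 0" --pt "-0.3 18.4 2.4 -3 0" --pt "-0.3 23.2 3 -3 0" --pt "-0.3 28 3.8 -3 0" --pt "-0.3 32.5 4.5 -3 0" --pt "-0.3 35.4 4.8 -3 0"

```text
time: 4.75
tool_pos: [0.3983, -0.0801, 0.1737]
tool_rot: [-0.001, -0.707, 0.707, 0.001]
wrist_force: [1.3, 0.2, -1.4]
width: 0.0554
```

Emit:
jog_arm --pt "-0.3 0 0 0 0" --pt "-0.3 0 0 0 0" --pt "-0.3 0 0 0 0"

```text
time: 5.05
tool_pos: [0.4002, -0.0773, 0.1742]
tool_rot: [0.0, 0.707, -0.707, -0.0]
wrist_force: [0.6, 0.2, -0.6]
width: 0.0554
```

```bash
python3 - <<'E'
from h import *
p,M=shoot("wrist","w4.png"); T=toolT(); print(T[:3,3],M[:3,3])
print(find("top_level",p,M),find("stand",p,M))
E
```

```text
[ 0.40028931 -0.07709626  0.17427128] [ 0.47012675 -0.07782126  0.31636512]
[(0.85, array([ 0.4636, -0.0703,  0.0849]), array([268., 129.])), (0.3, array([ 0.5389, -0.2775,  0.0038]), array([502.,  42.]))] [(0.87, array([ 0.4592, -0.0809, -0.0024]), array([282., 131.])), (0.3, array([ 0.3957, -0.0786,  0.1664]), array([281., 270.]))]
```

View pics/w4.png

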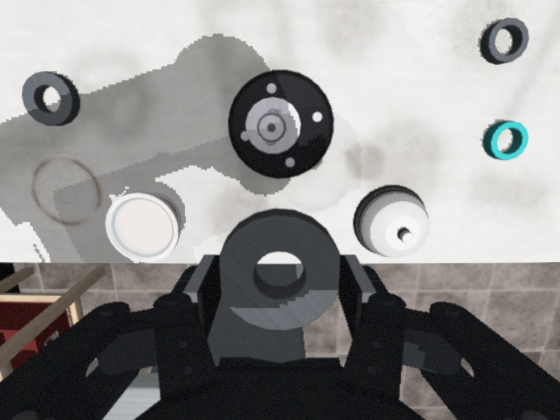

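```bash
python3 - <<'E'
from h import *
a=cv2.imread("pics/w4.png")[65:185,220:345]; cv2.imwrite('pics/w4c.png',cv2.convertScaleAbs(cv2.resize(a,None,fx=5,fy=5,interpolation=2),alpha=1.3))
E
```

```text
(no output)
```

View pics/w4c.png

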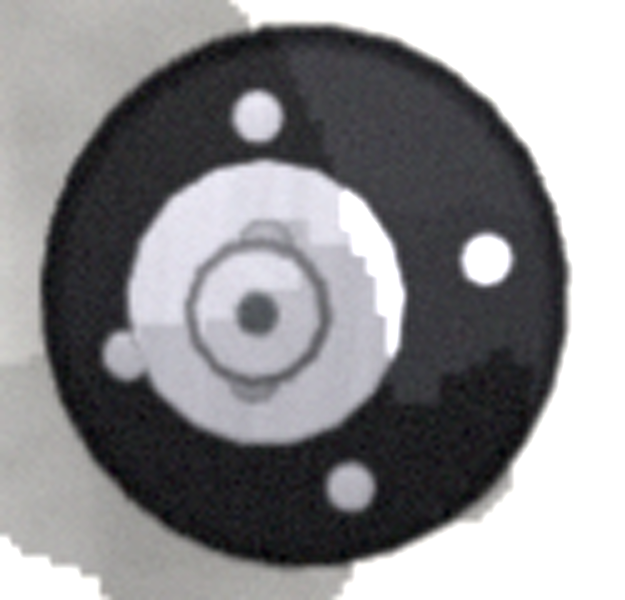

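```bash
python3 - <<'E'
from h import *
p,M=shoot("wrist"); print(toolT()[:3,3])
print(p2w(p,M,(271.6,127.6),.088),p2w(p,M,(273.4,125.4),.03),p2w(p,M,(281.2,124.),.009))
# bore centre in hand: px from crop bore extremes
print(w2p(p,np.array(p["T_tool_cam"]),[0.0012,.0005,-.0062]))
print(env.get_state()["wrist_force"])
E
```

```text
[ 0.40042542 -0.07694302  0.17451206]
[ 0.46470536 -0.07216249  0.088     ] [ 0.46513928 -0.07241442  0.03      ] [ 0.4660314 -0.079264   0.009    ]
[280.55775587 276.05503002]
[-0.49646012  0.15165034 -0.26447015]
```

Emit:
jog_arm --pt "-0.3 -0.3 -2 0 0" --pt "-0.3 -0.6 -4.5 1 0" --pt "-0.3 -0.6 -6.5 3 0" --pt "-0.3 -0.6 -6.5 5 0" --pt "-0.3 -0.6 -6.5 6.2 0" --pt "-0.3 -0.6 -6.5 6.2 0" --pt "-0.3 -0.6 -6.5 6.2 0" --pt "-0.3 -0.6 -6.5 6.2 0"

```text
time: 6.05
tool_pos: [0.466, -0.0713, 0.1136]
tool_rot: [-0.001, 0.707, -0.707, 0.0]
wrist_force: [0.5, 0.3, -1.3]
width: 0.0552
```

```bash
python3 - <<'E'
from h import *
p,M=shoot("wrist","w5.png"); T=toolT(); print(T[:3,3],env.get_state()["wrist_force"])
a=p["img"][:,:,::-1][190:370,140:420];cv2.imwrite('pics/w5c.png',cv2.convertScaleAbs(cv2.resize(a,None,fx=2.8,fy=2.8,interpolation=2),alpha=1.6))
E
```

```text
[ 0.46591922 -0.07136709  0.11361595] [ 1.10305832 -0.46499996 -1.44651815]
```

View pics/w5c.png

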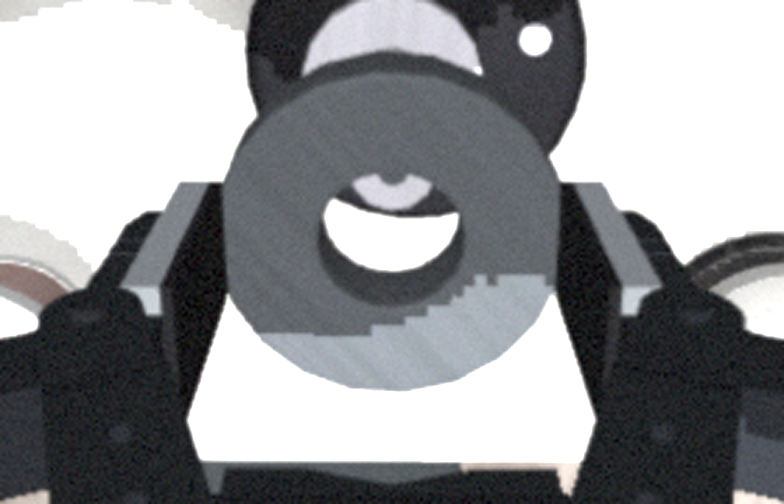

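Emit:
jog_arm --pt "-0.3 0 0 1 0" --pt "-0.3 0 0 1.5 0" --pt "-0.3 0 0 1.8 0" --pt "-0.3 0 0 2.1 0" --pt "-0.3 0 0 2.4 0" --pt "-0.3 0 0 2.4 0"

```text
time: 6.7
tool_pos: [0.465, -0.0717, 0.0882]
tool_rot: [0.0, 0.707, -0.707, -0.0]
wrist_force: [-0.4, -0.2, -0.9]
width: 0.0552
```

Emit:
jog_arm --pt "-0.3 0 0 0.3 0" --pt "-0.3 0 0 0.6 0" --pt "-0.3 0 0 0.6 0" --pt "-0.3 0 0 0.6 0"

```text
time: 7.1
tool_pos: [0.465, -0.0717, 0.0824]
tool_rot: [0.0, 0.707, -0.707, -0.0]
wrist_force: [1.0, -0.7, -4.0]
width: 0.0551
```

Emit:
jog_arm --pt "-0.3 0 0 0.2 0" --pt "-0.3 0 0 0.4 0" --pt "-0.3 0 0 0.6 0" --pt "-0.3 0 0 0.6 0"

```text
time: 7.5
tool_pos: [0.4651, -0.0717, 0.0762]
tool_rot: [-0.0, -0.707, 0.707, 0.0]
wrist_force: [0.3, -0.1, -4.3]
width: 0.0552
```

Emit:
jog_arm --pt "-0.3 0 0 0.5 0" --pt "-0.3 0 0 1 0" --pt "-0.3 0 0 1.5 0" --pt "-0.3 0 0 2 0" --pt "-0.3 0 0 2 0"

```text
time: 8.0
tool_pos: [0.4649, -0.0718, 0.0558]
tool_rot: [0.001, 0.707, -0.707, -0.0]
wrist_force: [0.0, 0.3, -1.1]
width: 0.0558
```

Emit:
jog_arm --pt "-0.3 0 0 0.5 0" --pt "-0.3 0 0 1 0" --pt "-0.3 0 0 1.4 0" --pt "-0.3 0 0 1.6 0" --pt "-0.3 0 0 1.6 0"

```text
time: 8.5
tool_pos: [0.4651, -0.0717, 0.0403]
tool_rot: [0.0, 0.707, -0.707, -0.0]
wrist_force: [0.4, -0.6, -0.9]
width: 0.0553
```

Past the catch and sliding freely. Last few millimetres gently.

Emit:
jog_arm --pt "-0.3 0 0 0.1 0" --pt "-0.3 0 0 0.2 0" --pt "-0.3 0 0 0.3 0" --pt "-0.3 0 0 0.4 0" --pt "-0.3 0 0 0.4 0"

```text
time: 9.0
tool_pos: [0.4654, -0.0717, 0.0369]
tool_rot: [-0.0, 0.707, -0.707, 0.0]
wrist_force: [-0.8, -0.4, 2.9]
width: 0.0557
```

Emit:
jog_arm --pt "0.6 0 0 -0.2 0" --pt "1 0 0 -0.2 0" --pt "1 0 0 -0.2 0" --pt "1 0 0 -3 0" --pt "1 0 0 -7 0" --pt "1 0 0 -10 0" --pt "1 -4 1 -12 0" --pt "1 -8 2 -13.5 0"

```text
time: 9.8
tool_pos: [0.4455, 0.0086, 0.1733]
tool_rot: [0.001, -0.706, 0.708, -0.0]
wrist_force: [1.2, 0.8, -1.1]
width: 0.0854
```

Emit:
jog_arm --pt "1 -4.5 0.5 0 0" --pt "1 -9 1 0 0" --pt "1 -12.6 1 0 0" --pt "1 -12.6 1 0 0" --pt "1 -12.6 1 0 0" --pt "1 -12.6 1 0 0"

```text
time: 10.4
tool_pos: [0.435, 0.1337, 0.1715]
tool_rot: [-0.0, -0.707, 0.707, 0.0]
wrist_force: [-0.3, 0.5, -0.2]
width: 0.0853
```

```bash
python3 - <<'E'
from h import *
p,M=shoot("wrist","w6.png"); T=toolT(); print(T[:3,3],env.get_state()["time"])
print(find("spacer_medium",p,M))
for t in (110,125,140): print(ring(p,M,[.49,.134],.024,thr=t))
print(w2p(p,M,[.4652,-.0722,.03]),w2p(p,M,[.4652,-.0722,.044]))
E
```

```text
[0.4350977  0.13347132 0.17152032] 10.45
[(0.61, array([ 0.4637, -0.0799,  0.0319]), array([518., 169.])), (0.6, array([ 0.492 ,  0.1304, -0.0011]), array([282., 133.])), (0.51, array([ 0.4682, -0.0812,  0.0766]), array([561., 172.]))]
(array([0.4774, 0.1338]), array([278.4, 149.6]), 2.377)
(array([0.471 , 0.1481]), array([263. , 156.5]), 3.317)
(array([0.3912, 0.0596]), array([352. , 235.9]), 0.785)
[508.1085943  166.70357154] [519.09610433 169.06869165]
```

View pics/w6.png

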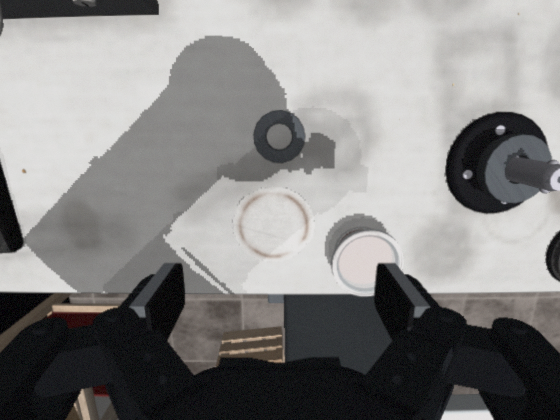

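```bash
python3 - <<'E'
from h import *
p,M=shoot("wrist"); print(toolT()[:3,3])
print(p2w(p,M,(279.5,135.5),.010))
E
```

```text
[0.43525876 0.13336385 0.17162168]
[0.49067262 0.13239753 0.01      ]
```

Emit:
jog_arm --pt "1 0 -2.5 3 0" --pt "1 0 -5.5 7 0" --pt "1 0 -5.5 11.5 0" --pt "1 0 -5.5 15 0" --pt "1 0 -5.5 16.4 0" --pt "0 0 -5.5 16.4 0" --pt "-0.5 0 -5.5 16.4 0" --pt "-0.5 0 -5.5 16.4 0"

```text
time: 11.35
tool_pos: [0.4912, 0.1346, 0.0092]
tool_rot: [-0.001, 0.707, -0.707, 0.0]
wrist_force: [-7.6, -3.4, 28.0]
width: 0.0443
```

Emit:
jog_arm --pt "-0.5 0 0 0 0" --pt "-0.5 0 0 0 0" --pt "-0.5 0 0 0 0" --pt "-0.5 0 0 -1 0" --pt "-0.5 0 0 -5 0" --pt "-0.5 0 0 -10 0" --pt "-0.5 0 0 -14 0" --pt "-0.5 0 0 -15 0"

```text
time: 12.15
tool_pos: [0.4927, 0.1357, 0.1644]
tool_rot: [-0.005, 0.707, -0.707, 0.001]
wrist_force: [0.4, -0.2, -0.4]
width: 0.0432
```

```bash
python3 - <<'E'
from h import *
p,M=shoot("wrist","w7.png"); T=toolT(); s=env.get_state(); print(T[:3,3],s["time"],s["width"],s["wrist_force"])
a=p["img"][:,:,::-1][190:370,140:420];cv2.imwrite('pics/w7c.png',cv2.convertScaleAbs(cv2.resize(a,None,fx=2.8,fy=2.8,interpolation=2),alpha=1.8))
E
```

```text
[0.49240036 0.13560609 0.16368728] 12.2 0.04294447692701811 [0.66001617 0.37376628 0.1347937 ]
```

View pics/w7c.png

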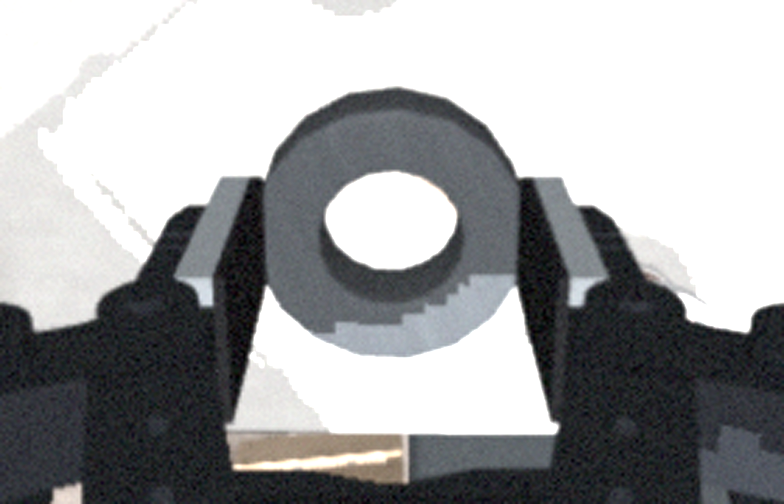

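```bash
python3 - <<'E'
from h import *
p,M=shoot("wrist")
f=lambda l,r,t,b:np.array([l/2.8+140,r/2.8+140,t/2.8+190,b/2.8+190])
print(inhand(p,.024,f(264,520,111,356),f(321,464,171,303)),toolT()[:3,3])
E
```

```text
(array([ 0.001 ,  0.0013, -0.0042,  0.0596,  0.0002]), array([-1. ,  0.5,  0.2, -0.2,  1.7, -1.1,  0.2,  0. ])) [0.49136623 0.13517483 0.1610579 ]
```

Emit:
jog_arm --pt "-0.5 4 0.5 0 0" --pt "-0.5 8.5 1 0 0" --pt "-0.5 13 1.6 0 0" --pt "-0.5 17.5 2.2 0 0" --pt "-0.5 20.5 2.5 1 0" --pt "-0.5 20.6 2.5 4 0" --pt "-0.5 20.6 2.5 4.5 0" --pt "-0.5 20.6 2.5 4.5 0"

```text
time: 13.05
tool_pos: [0.464, -0.0719, 0.1114]
tool_rot: [-0.002, -0.707, 0.707, 0.001]
wrist_force: [0.1, -0.3, -0.2]
width: 0.0427
```

Emit:
jog_arm --pt "-0.5 0 0 0 0" --pt "-0.5 0 0 0 0"

```text
time: 13.25
tool_pos: [0.4661, -0.071, 0.1135]
tool_rot: [-0.001, 0.708, -0.707, 0.0]
wrist_force: [-0.2, 0.0, -0.4]
width: 0.0429
```

```bash
python3 - <<'E'
from h import *
p,M=shoot("wrist","w8.png"); T=toolT(); s=env.get_state(); print(T[:3,3],s["time"],s["width"],s["wrist_force"])
print(w2p(p,M,[.4648,-.0722,.088]))
a=p["img"][:,:,::-1][190:370,140:420];cv2.imwrite('pics/w8c.png',cv2.convertScaleAbs(cv2.resize(a,None,fx=2.8,fy=2.8,interpolation=2),alpha=1.6))
E
```

```text
[ 0.46601177 -0.07097569  0.11353266] 13.3 0.042801234272776836 [-0.82201658 -0.69618456 -0.07207685]
[280.39547694 250.90804901]
```

View pics/w8c.png

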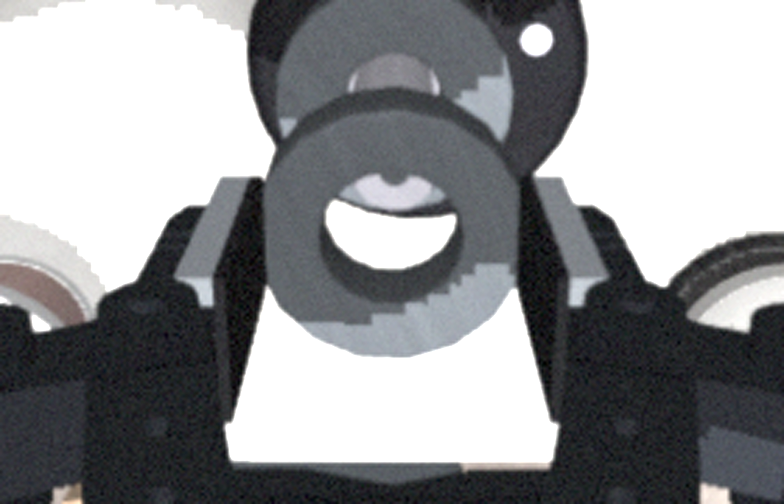

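Emit:
jog_arm --pt "-0.5 0.05 0.05 1 0" --pt "-0.5 0.05 0.05 1.5 0" --pt "-0.5 0.05 0.05 1.8 0" --pt "-0.5 0.05 0.05 2.1 0" --pt "-0.5 0.05 0.05 2.4 0" --pt "-0.5 0.05 0.05 2.4 0"

```text
time: 13.9
tool_pos: [0.4652, -0.0721, 0.0885]
tool_rot: [-0.0, 0.707, -0.707, 0.0]
wrist_force: [0.9, 0.3, -0.4]
width: 0.0428
```

Emit:
jog_arm --pt "-0.5 0 0 0.3 0" --pt "-0.5 0 0 0.6 0" --pt "-0.5 0 0 0.9 0" --pt "-0.5 0 0 1.2 0" --pt "-0.5 0 0 1.2 0"

```text
time: 14.4
tool_pos: [0.4655, -0.0719, 0.0763]
tool_rot: [-0.001, 0.707, -0.707, 0.0]
wrist_force: [5.3, 1.6, -3.0]
width: 0.043
```

Emit:
jog_arm --pt "-0.5 0 -0.05 0.3 0" --pt "-0.5 0 -0.05 0.6 0" --pt "-0.5 0 -0.05 0.8 0" --pt "-0.5 0 -0.05 1 0"

```text
time: 14.8
tool_pos: [0.4647, -0.0722, 0.0662]
tool_rot: [-0.0, -0.707, 0.707, 0.0]
wrist_force: [2.4, 1.1, -0.3]
width: 0.0429
```

Emit:
jog_arm --pt "-0.5 0 0 0.3 0" --pt "-0.5 0 0 0.6 0" --pt "-0.5 0 0 0.8 0" --pt "-0.5 0 0 0.9 0"

```text
time: 15.2
tool_pos: [0.4648, -0.0723, 0.0573]
tool_rot: [0.0, 0.707, -0.707, -0.0]
wrist_force: [0.5, -0.2, 0.1]
width: 0.043
```

Emit:
jog_arm --pt "-0.5 0 0 0.15 0" --pt "-0.5 0 0 0.3 0" --pt "-0.5 0 0 0.4 0" --pt "-0.5 0 0 0.4 0"

```text
time: 15.6
tool_pos: [0.465, -0.0723, 0.0539]
tool_rot: [0.0, 0.707, -0.707, -0.0]
wrist_force: [-2.5, 0.8, 4.5]
width: 0.0426
```

Emit:
jog_arm --pt "-0.5 0 0 0.1 0" --pt "-0.5 0 0 0.15 0" --pt "-0.5 0 0 0.2 0" --pt "-0.5 0 0 0.2 0"

```text
time: 16.0
tool_pos: [0.4651, -0.0723, 0.0535]
tool_rot: [0.0, 0.707, -0.707, 0.0]
wrist_force: [-9.6, 2.9, 27.2]
width: 0.0429
```

Emit:
jog_arm --pt "-0.5 0 0 -0.2 0" --pt "0.3 0 0 -0.2 0" --pt "0.5 0 0 -0.2 0" --pt "0.5 0 0 -0.2 0" --pt "0.5 0 0 -3 0" --pt "0.5 0 0 -7 0" --pt "0.5 0 0 -11 0" --pt "0.5 4 0 -12 0"

```text
time: 16.8
tool_pos: [0.4683, -0.1103, 0.1762]
tool_rot: [-0.003, 0.709, -0.705, 0.002]
wrist_force: [1.1, -0.8, -0.5]
width: 0.0642
```

Emit:
jog_arm --pt "0.5 4.5 0 0 0" --pt "0.5 9 0 0 0" --pt "0.5 13.5 -0.5 0 0" --pt "0.5 16.5 -1 0 0" --pt "0.5 16.5 -1 0 0" --pt "0.5 16.5 -1 0 0" --pt "0.5 16.5 -1 0 0"

```text
time: 17.5
tool_pos: [0.475, -0.2766, 0.1713]
tool_rot: [0.0, 0.707, -0.707, -0.0]
wrist_force: [0.3, 0.7, -0.4]
width: 0.0641
```

```bash
python3 - <<'E'
from h import *
p,M=shoot("wrist","w9.png"); T=toolT(); print(T[:3,3],env.get_state()["time"])
print(find("spacer_small",p,M))
for t in (110,125,140): print(ring(p,M,[.5385,-.277],.0185,thr=t))
E
```

```text
[ 0.47520769 -0.27636602  0.1715806 ] 17.55
[(0.85, array([ 0.5381, -0.278 ,  0.0028]), array([280., 127.])), (0.58, array([ 0.4498, -0.296 ,  0.0016]), array([298., 217.]))]
(array([ 0.5392, -0.265 ]), array([265.8, 125.4]), 2.046)
(array([ 0.5685, -0.2464]), array([244.5,  91.4]), 0.005)
(array([ 0.456 , -0.2929]), array([295.2, 212.5]), 0.701)
```

View pics/w9.png

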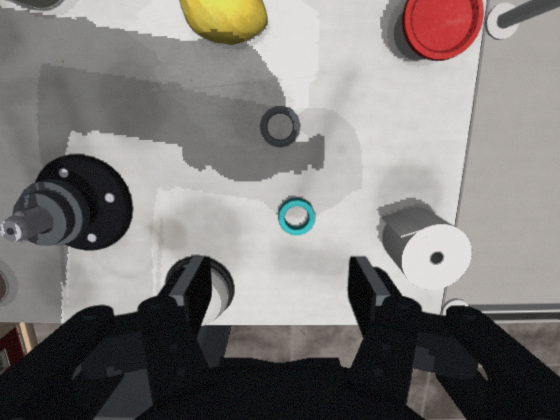

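Emit:
jog_arm --pt "0.4 0 -3 3 0" --pt "0.3 0.05 -6.3 7 0" --pt "0.3 0.05 -6.35 11.5 0" --pt "0.3 0.05 -6.35 15 0" --pt "0.3 0.05 -6.35 16.1 0" --pt "0 0.05 -6.35 16.1 0" --pt "-0.2 0.05 -6.35 16.1 0" --pt "-0.6 0.05 -6.35 16.1 0"

```text
time: 18.4
tool_pos: [0.5403, -0.2778, 0.013]
tool_rot: [-0.001, 0.707, -0.707, 0.002]
wrist_force: [0.4, 0.2, -0.5]
width: 0.031
```

Emit:
jog_arm --pt "-0.6 0 0 0 0" --pt "-0.6 0 0 0 0" --pt "-0.6 0 0 0 0" --pt "-0.6 0 0 -1 0" --pt "-0.6 0 0 -5 0" --pt "-0.6 0 0 -10 0" --pt "-0.6 0 0 -14 0" --pt "-0.6 0 0 -15 0"

```text
time: 19.2
tool_pos: [0.5412, -0.2786, 0.1669]
tool_rot: [-0.002, 0.707, -0.707, 0.004]
wrist_force: [0.1, -0.4, -1.1]
width: 0.0309
```

```bash
python3 - <<'E'
from h import *
p,M=shoot("wrist","w10.png"); T=toolT(); s=env.get_state(); print(T[:3,3],s["time"],s["width"],s["wrist_force"])
a=p["img"][:,:,::-1][190:370,140:420];cv2.imwrite('pics/w10c.png',cv2.convertScaleAbs(cv2.resize(a,None,fx=2.8,fy=2.8,interpolation=2),alpha=1.8))
E
```

```text
[ 0.5408631  -0.27838744  0.16616352] 19.25 0.0308233622841667 [ 0.23578029 -1.10396271  1.09746721]
```

View pics/w10c.png

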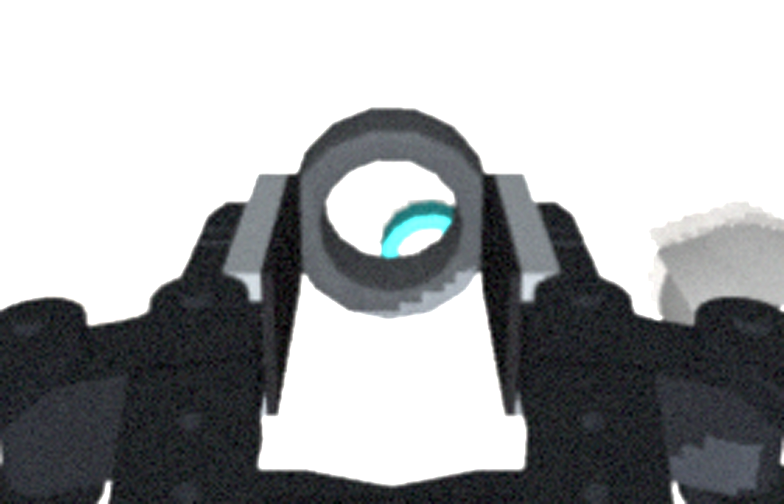

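```bash
python3 - <<'E'
from h import *
p,M=shoot("wrist")
f=lambda l,r,t,b:np.array([l/2.8+140,r/2.8+140,t/2.8+190,b/2.8+190])
print(inhand(p,.0185,f(300,484,131,316),f(322,462,160,290)),toolT()[:3,3])
Tc=np.array(p["T_tool_cam"])
for z in (-.001,-.0045): print(p2w(p,Tc,(280,272.0),z),p2w(p,Tc,(280,275.2),z))
E
```

```text
(array([ 0.001 ,  0.0004, -0.0012,  0.0593,  0.0008]), array([-1. ,  0.7,  0.1, -0.1,  1.4, -1.1,  0.2,  0. ])) [ 0.53982105 -0.27788583  0.16339298]
[ 0.00095269  0.00102386 -0.001     ] [ 0.00095397  0.00272952 -0.001     ]
[ 0.0009424  -0.00073081 -0.0045    ] [ 0.00094365  0.0009326  -0.0045    ]
```

Emit:
jog_arm --pt "-0.6 -4 1.5 0 0" --pt "-0.6 -8.5 3 0 0" --pt "-0.6 -13 4.6 0 0" --pt "-0.6 -17.5 6.2 0 0" --pt "-0.6 -20.5 7.4 1 0" --pt "-0.6 -20.6 7.4 3.5 0" --pt "-0.6 -20.6 7.4 4 0" --pt "-0.6 -20.6 7.4 4 0"

```text
time: 20.1
tool_pos: [0.4636, -0.0721, 0.1192]
tool_rot: [0.002, 0.707, -0.707, -0.001]
wrist_force: [0.2, -0.0, -0.3]
width: 0.0311
```

Emit:
jog_arm --pt "-0.6 0 0 0 0" --pt "-0.6 0 0 0 0" --pt "-0.6 0 0 0 0"

```text
time: 20.4
tool_pos: [0.4652, -0.0721, 0.1211]
tool_rot: [0.0, -0.707, 0.707, -0.0]
wrist_force: [-1.1, 0.0, -0.6]
width: 0.031
```

```bash
python3 - <<'E'
from h import *
p,M=shoot("wrist","w11.png"); T=toolT(); s=env.get_state(); print(T[:3,3],s["time"],s["width"],s["wrist_force"])
a=p["img"][:,:,::-1][190:370,140:420];cv2.imwrite('pics/w11c.png',cv2.convertScaleAbs(cv2.resize(a,None,fx=2.8,fy=2.8,interpolation=2),alpha=1.6))
E
```

```text
[ 0.46512508 -0.07205649  0.12108129] 20.45 0.03065539433976534 [-0.34186777  0.32742849 -1.28321199]
```

View pics/w11c.png

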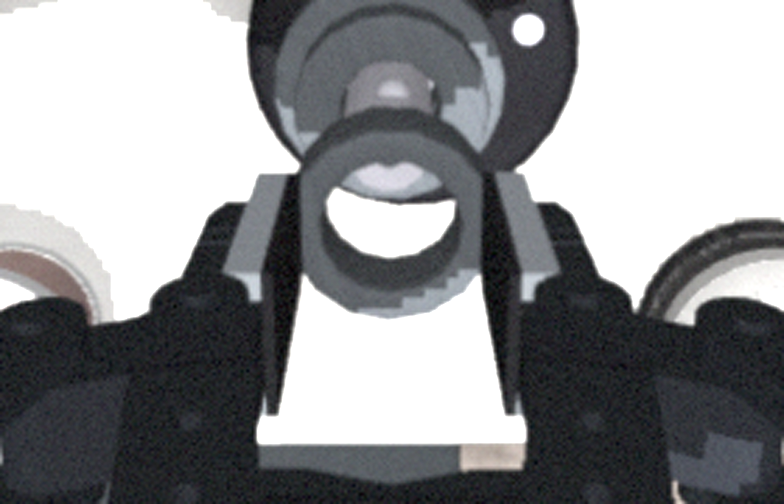

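Aligned, with the shaft centred behind the bore. Descending to just above the catch (TCP 0.121 → 0.095).

Emit:
jog_arm --pt "-0.6 0 0 1 0" --pt "-0.6 0 0 1.5 0" --pt "-0.6 0 0 1.8 0" --pt "-0.6 0 0 2.1 0" --pt "-0.6 0 0 2.5 0" --pt "-0.6 0 0 2.5 0"

```text
time: 21.05
tool_pos: [0.4645, -0.0717, 0.0951]
tool_rot: [0.0, 0.707, -0.707, -0.0]
wrist_force: [-0.6, -0.6, 0.6]
width: 0.0303
```

Emit:
jog_arm --pt "-0.6 0 0 0.3 0" --pt "-0.6 0 0 0.6 0" --pt "-0.6 0 0 0.9 0" --pt "-0.6 0 0 1.2 0" --pt "-0.6 0 0 1.2 0"

```text
time: 21.55
tool_pos: [0.4649, -0.0716, 0.0833]
tool_rot: [-0.0, 0.707, -0.707, 0.0]
wrist_force: [1.8, -0.2, -1.6]
width: 0.031
```

Emit:
jog_arm --pt "-0.6 0 0 0.3 0" --pt "-0.6 0 0 0.6 0" --pt "-0.6 0 0 0.9 0" --pt "-0.6 0 0 1.1 0" --pt "-0.6 0 0 1.1 0"

```text
time: 22.05
tool_pos: [0.4642, -0.0718, 0.0721]
tool_rot: [0.001, 0.707, -0.707, -0.0]
wrist_force: [-0.2, -0.7, -1.3]
width: 0.031
```

Emit:
jog_arm --pt "-0.6 0 0 0.1 0" --pt "-0.6 0 0 0.2 0" --pt "-0.6 0 0 0.2 0"

```text
time: 22.35
tool_pos: [0.4646, -0.0717, 0.0705]
tool_rot: [0.0, 0.707, -0.707, -0.0]
wrist_force: [-0.0, 0.7, 0.3]
width: 0.0311
```

Emit:
jog_arm --pt "-0.6 0 0 0.1 0" --pt "-0.6 0 0 0.15 0" --pt "-0.6 0 0 0.15 0"

```text
time: 22.65
tool_pos: [0.465, -0.0717, 0.0699]
tool_rot: [-0.0, 0.707, -0.707, 0.0]
wrist_force: [-3.0, -0.1, 8.9]
width: 0.0308
```

Emit:
jog_arm --pt "-0.6 0 0 -0.1 0" --pt "0.3 0 0 -0.1 0" --pt "0.4 0 0 -0.1 0" --pt "0.4 0 0 -0.1 0" --pt "0.4 0 0 -3 0" --pt "0.4 0 0 -7 0" --pt "0.4 0 3 -10 0" --pt "0.4 0 6.5 -10.5 0"

```text
time: 23.45
tool_pos: [0.4017, -0.0714, 0.1772]
tool_rot: [-0.002, 0.707, -0.707, 0.002]
wrist_force: [-0.5, 0.8, 0.0]
width: 0.0597
```

Emit:
jog_arm --pt "0.4 8 0 0 0" --pt "0.4 8 0 0 0" --pt "0.4 8 0 0 0" --pt "0.4 8 0 0 0"

```text
time: 23.85
tool_pos: [0.3996, -0.1521, 0.174]
tool_rot: [-0.0, -0.706, 0.708, 0.0]
wrist_force: [-0.1, 0.8, -0.4]
width: 0.0599
```

```bash
python3 - <<'E'
from h import *
p,M=shoot("wrist"); print(toolT()[:3,3],env.get_state()["time"])
q,N=shoot("scene","s12.png")
for z in (.044,.058,.072,.088): print(z,w2p(p,M,[.4652,-.0722,z]).round(),w2p(q,N,[.4652,-.0722,z]).round())
a=p["img"][:,:,::-1][40:240,40:290]; b=q["img"][:,:,::-1][190:280,240:340]
cv2.imwrite('pics/end.png',np.hstack([cv2.resize(a,(500,400)),cv2.resize(b,(300,400)[0:1]+(400,),interpolation=2)]))
E
```

```text
[ 0.3996257  -0.1517264   0.17400873] 23.9
0.044 [181. 125.] [287. 235.]
0.058 [176. 125.] [287. 230.]
0.072 [170. 126.] [287. 225.]
0.088 [162. 126.] [287. 220.]
```

View pics/end.png

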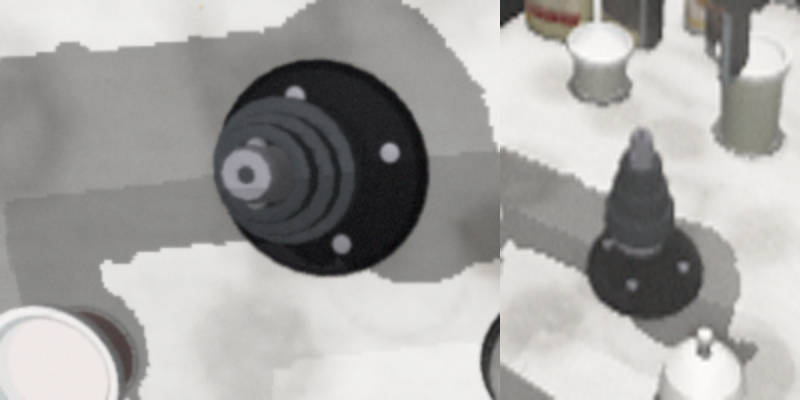

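View pics/s12.png

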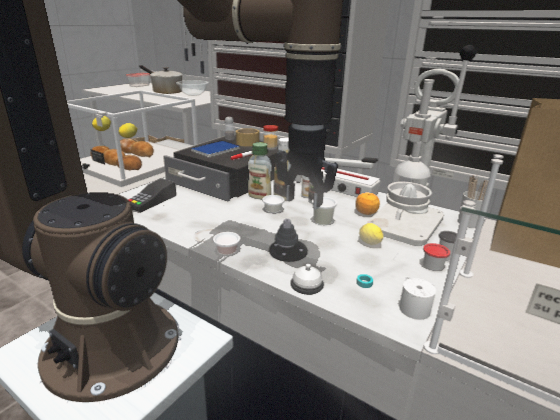

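The picture shows three stacked rings, widest at the bottom and narrowest on top. The shaft top and the catch balls stand clear above them, and the other things are where they were.

```bash
python3 -c "
from plant import env
print(env.finish_job())"
```

```text
the job is handed in; nothing more can be done
None
```

All three spacers are on the shaft, large at the bottom, then medium, then small, each pushed past the catch, seated and released. I handed the job in at about 24 s.

- **Stack:** The last wrist and scene pictures show a flat, concentric stack with the catch balls clear above it. The tool stopped on contact for each spacer at a height that fits seats of 30, 44 and 58 mm.
- **Surroundings:** By eye, the bystanders and the turquoise look-alike are where they were. I did not re-measure their positions.
- **Forces:** Two readings were higher than the light touch I wanted. One was about 28 N as the pads closed on the medium ring against the worktop. The other was about 27 N for a moment as the medium ring bottomed out, after it was already down. Seating readings for the large and small rings stayed under 10 N. I only read forces at the end of each move, so brief peaks in between are not known.
- **Measurements that disagreed:** The gripper read about 5 mm under the nominal ring diameters. I put this down to soft pads, because the pictures showed the right rings. The silhouette fits of the medium and small rings failed in shadow, so for the final grasps I used their pixel centres instead.

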